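# Start and seat the red wing screw of a deck fixture

### The arm

A 6-joint arm with a two-finger parallel gripper is mounted at the origin on the work surface. World frame = base frame: x ahead of the robot, y to its left, z up, the work surface at z = 0. Lengths are in mm, angles in rad, forces in N, time in s.
With the tool pointing down it reaches from about 350 to 875 mm from the base axis. Payload 4.2 kg.
Tool frame: the origin (TCP) lies midway between the tips of the shut fingers; the grasp point (between the pads) lies 19 mm behind it (arm.tcp_to_grasp is the distance from the TCP to the grasp point, in mm); z points along the fingers, y is the line along which they close (so a half turn about z gives the same grasp; the last joint's range is limited). The gripper opens to 85 mm and grips with 20 to 120 N. Pads are 22 mm wide; open, the fingers measure 114 mm over their backs; the gripper's body (76 mm by 85 mm) begins 54 mm behind the grasp point. The pads swing forward as they close: fully open they stand 13 mm farther back than shut.
Start: joints at [-0.877, 0.385, 0.008, 0, -1.194, -0.259], TCP at [263.28, -566.818, 231.312] pointing down, gripper open.
Joint ranges: [-3.14, 3.14], [-1.21, 2.06], [-1.07, 1.41], [-3.16, 2.05], [-2.99, -0.16], [-3.1, 3.1]. Speed limits (rad/s): [2.79, 2.79, 3.14, 3.14, 3.14, 3.14].

### API

Orientations are given as a unit quaternion [x, y, z, w].
In Python, from bench import arm gives the robot as it stands.
- The arm moves only by the tool arm_command, never from a script. Its argument "rows" is a list of rows, each a list of 2 entries, a list of its own where there are three numbers: the shift along the tool's x, y, z as a fraction of full scale, then the turn, a rotation vector about the tool's x, y, z as a fraction of full scale. In form: [[[x, y, z], [wx, wy, wz]], ...]. A call has 1 to 5 rows; each row is the pose to reach, as a shift and turn from the pose commanded when the call began, along the tool's axes at that moment, turning the shorter way round; what a row does not reach only later rows make up. Full scale, the value 1, is 0.25 m for a shift and 180 degrees for a turn. A row lasts 1/10 s, in which the tool goes at most 50 mm and 8.59 degrees, less where a joint would pass 70% of its speed; a pose out of reach is approached as far as the arm can. A call with a number of a shift or a turn outside -1 to 1 is refused whole. A call with a gripper value outside its range is refused whole. "grip" is the opening, from 0 (shut) to 1 (fully open), set as the call begins (left out, the last holds). The fingers move at their own pace and stop on an object; the grip force is fixed at half the most. Time passes only in rows, so rows that repeat a pose let the fingers close. It gives the time, the measured TCP pose, the force, the opening and the grip force at its end, in the units of the state.
- arm.read_state(): the state, without advancing time (a new reading comes with each control period).
- arm.get_image(name): name is "scene" or "top" or "wrist"; returns (picture, depth): 420x560x3 uint8, blue, green, red; 420x560 float32, mm along the optical axis (not along the pixel's ray), 0 where there is no reading.
- arm.camera_info(name): a dict with "fx", "fy", "cx", "cy" (pixels), "extrinsics" (4x4, takes a point from camera to world coordinates). Camera axes: x right, y down, z forward; pixel columns grow to the right and rows downward; lengths in mm; the calibration is good to about 2 mm. A picture is of the moment at which its call begins: read the wrist's pose just before it. camera_info takes no time and is no camera call; for the wrist camera it gives the pose at the moment of the call.
- arm.job_done(): hands the job in; it is judged then, once.
Trained networks look in the newest picture that a camera, given by its name, has taken for a name from the list of things; names that differ only in an ending like _2 or _b are one class to them, and where a whole thing is asked for, a point or a joint stands for the part that bears it (a point fixed in the world has none). Each returns a list of dicts, best first, with "score" (0 to 1); they miss things now and then, are a little off and sometimes report something else, mostly with a low value. They report only what shows in the picture. A call takes as long as a camera call. They do not tell look-alikes from the thing itself.
- arm.spot_in(camera, query): "position" ([column, row] in pixels, amid what is visible of it).
The state is a dict: "clock": time; "joints": joint angles; "joint_vel": joint speeds; "joint_efforts": joint torques, N m; "position": TCP position; "ee_rot": TCP orientation; "contact_force": force on the tool from outside, world axes, zero at the start; "wrist_torque": the same for the moment, N m; "gripper_width": finger opening in mm; "grasp_force": force on a finger pad.
Only numpy, scipy, OpenCV 4.12 (cv2) and the standard library are available. Lean on these libraries where they do the work, as an engineer would, in place of code of your own. Each camera call takes 0.05 s, during which the arm holds its last target. There are 200 camera calls.

### The job

The red wing screw stands cocked on top of its nut's thread. Turn it backward (counter-clockwise seen from above) until it lines up with the blue marks and let it drop into the thread start, then drive it forward (clockwise), without cross-threading it up on the rim, until the wing lines up with the black home marks and its brass flange sits flush on the steel nut, and let go. Leave the green wing screw alone.

Things in the scene. Friction and masses are not known exactly. Their poses are not given: they have to be found in the camera images.
- red_grip (a point): Grip point of the red wing screw, on its upright axis, 89 mm above the table at the start. The wing is an upright red bar 56 mm long, 14 thick, 42 tall on a brass flange 59 mm across, 5 thick; this point is 27 mm above the flange, 15 below the wing's top. x along the wing, y across it, z up. Mid-deck: octagonal deck fixed to the table, 170 mm across, 23 high, with 12 mm tall cups near its edge.
- red_turn (a joint): Turn of the red screw, rad, growing clockwise seen from above (forward); 0: wing in line with the blue marks (thread start). Starts on the rim at 0.5 to 0.9; stops at -0.2 and 1.25. From -0.2 to 0.19 it can sink 10 mm; in a firm grip it does not sink by itself: lower it. Sunk 8 mm or more it turns forward freely; beyond 0.9 it can sink fully, by its weight or pushed. Black marks: 1.15, home.
- red_drop (a joint): How far the red screw has sunk, in m: 0 standing on the rim (flange 15 mm above the steel nut, which is 72 mm across, its top 45 mm above the table), 0.010 when dropped into the thread start, 0.015 when the flange sits on the nut. It cannot be lifted out. The screw weighs 0.2 kg and turns with about 0.03 N m.
- green_wing (a point): End of the green wing, 26 mm from its axis, 27 mm above its flange: the same kind of screw in the same kind of fixture, also standing on its rim, to be left alone. The two fixtures may stand either way round, their axes 0.24 m or more apart.
Not all that is in view belongs to the job. What is shaped like the part that bears red_grip but purple is not meant.

How it is judged (in metres and radians):
On the way:
1. the red screw, turned back, has dropped into the thread start (value of joint red_drop above 0.007 m and value of joint red_turn below 0.4 rad), for 0.1 s.
At the end, for the whole second after the job is handed in: The red screw is turned forward beyond 0.95 rad and has sunk more than 12.5 mm (its flange within 2.5 mm of the nut), at rest, and the end of the green wing is within 8 mm of where it began (value of joint red_turn above 0.95 rad and value of joint red_drop above 0.0125 m and velocity of joint red_turn between -0.05 and 0.05 rad/s and distance of green_wing from where it was at the start of the episode below 0.008 m); the robot touches nothing.
It fails at once if the red screw is driven forward while still up on the rim (cross-threaded: beyond 1.1 rad, sunk less than 4 mm) (value of joint red_turn above 1.1 rad and value of joint red_drop below 0.004 m).
It fails at once if the green screw is disturbed (its wing end moved more than 8 mm) (distance of green_wing from where it was at the start of the episode above 0.008 m).
It also fails if it takes over 35 s, if anything falls off the work surface, if the arm or the gripper's body presses on something with over 40 N, if the wrist force passes 120 N, or if a joint passes its speed limit or range.

## Working session

There is one attempt and no reset: what is moved stays moved. The work goes in short steps, Python scripts to look and compute and a tool call to move; the robot and the scene stay as the last step left them, time stands still between calls to the robot, and variables do not carry over. Pictures are saved under pics/ and viewed, at most 10 in all, crops included, and the job is handed in when it is done.

Besides the shell and the picture viewer there is one more tool, called after "Request:" by a JSON object that holds its "api" and its "payload". arm_command: Moves the arm, as the interface text tells. Shift numbers are shares of 0.25 m and turn numbers shares of 180 degrees, none past 1 either way. Its arguments: {"type":"object","properties":{"rows":{"type":"array","items":{"type":"array"}},"grip":{"type":"number"}},"required":["rows"]}

```bash
mkdir -p pics; cat > h.py <<'E'
from bench import arm
import numpy as np, cv2
from scipy.spatial.transform import Rotation as R
def cloud(name):
    im,d=arm.get_image(name); c=arm.camera_info(name)
    v,u=np.mgrid[0:420,0:560]
    P=np.stack([(u-c['cx'])/c['fx']*d,(v-c['cy'])/c['fy']*d,d],-1)
    E=np.array(c['extrinsics']); W=P@E[:3,:3].T+E[:3,3]; W[d==0]=np.nan
    return im,W
E
python3 - <<'E'
from h import *
s=arm.read_state(); print(s['clock'],s['position'],s['ee_rot'])
for n in ['scene','top']:
    im,W=cloud(n); cv2.imwrite(f'pics/{n}1.png',im); np.save(n+'.npy',W)
    for q in ['red_grip','green_wing']:
        for r in arm.spot_in(n,q)[:4]:
            u,v=map(int,r['position']); print(n,q,round(r['score'],2),u,v,im[v,u],W[v,u].round())
E
```

```text
0.0 [ 263.03237461 -566.31463806  230.19519369] [-2.15598694e-01  9.76481426e-01  1.06889307e-03 -2.91766049e-04]
scene red_grip 0.73 376 177 [ 0  0 45] [382. 164.  89.]
scene red_grip 0.64 381 255 [ 47 104 139] [596. 147.  67.]
scene green_wing 0.9 195 247 [17 34 12] [ 602. -170.   79.]
top red_grip 0.69 154 304 [ 0  0 32] [359. 161.  91.]
top red_grip 0.57 181 149 [ 0  5 32] [584. 135.  84.]
top green_wing 0.75 388 147 [21 78  0] [ 588. -165.  107.]
```

View pics/scene1.png

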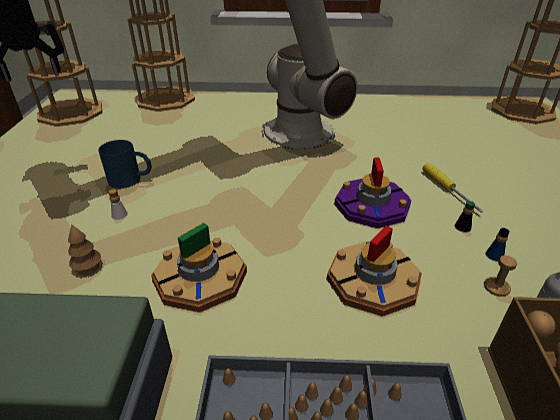

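View pics/top1.png

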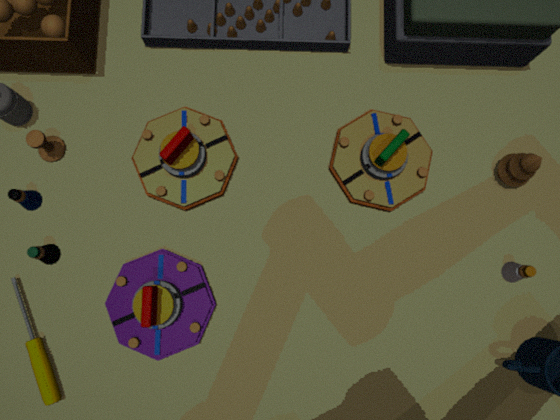

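The right-hand fixture in the scene view is the red wing screw on the wooden deck, at about (375,265), or (184,158) in top. The one on the purple deck is the decoy. The green screw is at about (385,157) in top. Next I'm measuring the axis and the wing angle.

```bash
cat >> h.py <<'E'
def wing(im,W,c=(590,140),r=60,zmin=70):
    b,g,rr=[im[...,i].astype(int) for i in range(3)]
    near=np.hypot(W[...,0]-c[0],W[...,1]-c[1])<r
    red=near&(rr>1.8*g+10)&(rr>1.8*b+10)&(W[...,2]>zmin)
    P=W[red]; t=np.percentile(P[:,2],90); T=P[P[:,2]>t-4]
    (cx,cy),(w,h),a=cv2.minAreaRect(T[:,:2].astype(np.float32))
    box=cv2.boxPoints(((cx,cy),(w,h),a)); e=[box[1]-box[0],box[2]-box[1]]; e=max(e,key=np.linalg.norm)
    print('wing n',len(T),'ztop',round(t,1),'c',round(cx,1),round(cy,1),'size',round(w),round(h),'yaw deg',round(np.degrees(np.arctan2(e[1],e[0]))%180,1))
    blue=(np.hypot(W[...,0]-c[0],W[...,1]-c[1])<90)&(b>1.8*rr+10)&(b>1.3*g)&(W[...,2]<40)
    Q=W[blue][:,:2].astype(np.float32)
    if len(Q)>10:
        l=cv2.fitLine(Q,cv2.DIST_HUBER,0,.01,.01).ravel(); print('blue n',len(Q),'yaw',round(np.degrees(np.arctan2(l[1],l[0]))%180,1),'thru',l[2:].round(1))
    k=near&(abs(W[...,2]-45)<6)
    st=W[k]; 
    if len(st)>10: print('nut bbox',st[:,:2].min(0).round(),st[:,:2].max(0).round())
E
python3 - <<'E'
from h import *
for n in ['scene','top']:
    im=cv2.imread(f'pics/{n}1.png'); W=np.load(n+'.npy'); print(n); wing(im,W)
E
```

```text
scene
wing n 193 ztop 107.4 c 589.7 141.9 size 14 56 yaw deg 142.2
blue n 77 yaw 2.8 thru [644.  145.3]
nut bbox [567. 107.] [625. 179.]
top
wing n 355 ztop 108.4 c 586.8 140.5 size 14 55 yaw deg 142.7
blue n 163 yaw 2.3 thru [576.5 140.9]
nut bbox [552. 105.] [619. 176.]
```

The target axis is at about (588,141). The wing yaw is 142.5° and the blue marks are at 2.5°, so the turn is about 0.70 rad, which fits the given range.

```bash
cat >> h.py <<'E'
def go(p,yaw):
    s=arm.read_state(); M=R.from_quat(s['ee_rot'])
    y=np.radians(yaw); T=R.from_matrix(np.array([[np.cos(y),np.sin(y),0],[np.sin(y),-np.cos(y),0],[0,0,-1.]]))
    d=M.inv().apply(np.array(p)-s['position'])/250; r=(M.inv()*T).as_rotvec()/np.pi
    x=M.as_matrix()[:,0]
    print('t',round(s['clock'],2),'pos',s['position'].round(1),'yaw',round(np.degrees(np.arctan2(x[1],x[0]))%360,1),'j',np.round(s['joints'],2),'w',round(s['gripper_width'],1),'| shift',d.round(4),'turn',r.round(4))
E
python3 -c "
from h import *
go((588,141,200),322.5)"
```

```text
t 0.3 pos [ 263.2 -566.7  231. ] yaw 204.9 j [-0.88  0.39  0.01 -0.   -1.19 -0.26] w 85.5 | shift [-2.3706  2.0201  0.1251] turn [ 2.000e-04  2.000e-04 -6.533e-01]
```

Request:
{"api": "arm_command", "payload": {"rows": [[[-0.77, 0.64, 0], [0, 0, 0]], [[-0.77, 0.64, 0], [0, 0, 0]], [[-0.77, 0.64, 0], [0, 0, 0]], [[-0.77, 0.64, 0], [0, 0, 0]], [[-0.77, 0.64, 0], [0, 0, 0]]], "grip": 1}}

```text
clock: 0.8
position: [370.8, -339.1, 231.5]
ee_rot: [-0.216, 0.977, -0.0, 0.0]
contact_force: [1.1, -0.3, 0.7]
gripper_width: 85.2
grasp_force: 0.0
```

Request:
{"api": "arm_command", "payload": {"rows": [[[-0.77, 0.64, 0], [0, 0, 0]], [[-0.77, 0.64, 0], [0, 0, 0]], [[-0.77, 0.64, 0], [0, 0, 0]], [[-0.77, 0.64, 0], [0, 0, 0]], [[-0.77, 0.64, 0], [0, 0, 0]]]}}

```text
clock: 1.3
position: [477.9, -112.9, 231.7]
ee_rot: [-0.216, 0.976, -0.0, 0.0]
contact_force: [0.4, -0.5, 0.9]
gripper_width: 85.6
grasp_force: 0.0
```

```bash
python3 -c "
from h import *
go((588,141,200),322.5)"
```

```text
t 1.3 pos [ 477.9 -112.9  231.7] yaw 204.9 j [ 0.1   0.15 -0.31  0.   -1.1  -1.24] w 85.6 | shift [-0.8275  0.7355  0.1273] turn [-3.000e-04  0.000e+00 -6.532e-01]
```

Request:
{"api": "arm_command", "payload": {"rows": [[[-0.82, 0.74, 0.12], [0, 0, -0.65]], [[-0.82, 0.74, 0.12], [0, 0, -0.65]], [[-0.82, 0.74, 0.12], [0, 0, -0.65]], [[-0.82, 0.74, 0.12], [0, 0, -0.65]], [[-0.82, 0.74, 0.12], [0, 0, -0.65]]]}}

```text
clock: 1.8
position: [575.0, 115.8, 204.3]
ee_rot: [-0.561, 0.828, -0.0, 0.0]
contact_force: [0.2, 0.2, -0.8]
gripper_width: 85.8
grasp_force: 0.0
```

```bash
python3 -c "
from h import *
go((588,141,200),322.5)"
```

```text
t 1.8 pos [575.  115.8 204.3] yaw 248.3 j [ 0.47  0.34 -0.13  0.   -1.1  -0.85] w 85.8 | shift [-0.1127 -0.0109  0.0171] turn [-1.000e-04 -0.000e+00 -4.124e-01]
```

Request:
{"api": "arm_command", "payload": {"rows": [[[-0.11, -0.01, 0.02], [0, 0, -0.41]], [[-0.11, -0.01, 0.02], [0, 0, -0.41]], [[-0.11, -0.01, 0.02], [0, 0, -0.41]], [[-0.11, -0.01, 0.02], [0, 0, -0.41]], [[-0.11, -0.01, 0.02], [0, 0, -0.41]]]}}

```text
clock: 2.3
position: [587.2, 138.5, 199.1]
ee_rot: [0.825, -0.565, -0.0, 0.0]
contact_force: [0.6, -0.3, -0.6]
gripper_width: 85.6
grasp_force: 0.0
```

Request:
{"api": "arm_command", "payload": {"rows": [[[0, 0, 0], [0, 0, -0.17]], [[0, 0, 0], [0, 0, -0.17]], [[0, 0, 0], [0, 0, -0.17]], [[0, 0, 0], [0, 0, -0.17]], [[0, 0, 0], [0, 0, -0.17]]]}}

```text
clock: 2.8
position: [587.2, 138.2, 199.2]
ee_rot: [0.944, -0.33, -0.0, 0.0]
contact_force: [-0.1, -0.1, -0.7]
gripper_width: 85.5
grasp_force: 0.0
```

```bash
python3 - <<'E'
from h import *
go((588,141,100),322.5)
im,W=cloud('wrist'); cv2.imwrite('pics/w1.png',im); wing(im,W)
print(np.array(arm.camera_info('wrist')['extrinsics']).round(2))
E
```

```text
t 2.8 pos [587.2 138.2 199.2] yaw 321.4 j [ 0.5   0.37 -0.1  -0.   -1.1   0.4 ] w 85.5 | shift [-0.0044 -0.0107  0.3969] turn [ 0.0001  0.     -0.0059]
wing n 1465 ztop 108.4 c 582.1 133.4 size 37 55 yaw deg 140.5
blue n 590 yaw 2.3 thru [599.4 143. ]
nut bbox [555. 107.] [625. 178.]
[[-6.2000e-01 -7.4000e-01 -2.5000e-01  6.5179e+02]
 [-7.8000e-01  5.9000e-01  2.0000e-01  8.7040e+01]
 [-0.0000e+00  3.2000e-01 -9.5000e-01  3.4284e+02]
 [ 0.0000e+00  0.0000e+00  0.0000e+00  1.0000e+00]]
```

View pics/w1.png

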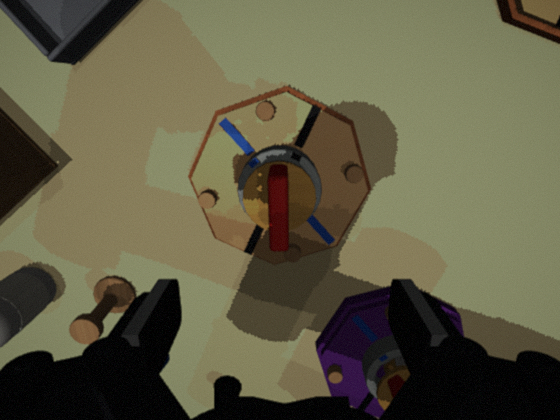

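The wing is at columns 270–288 and rows 165–250, upright between the fingers. The nut is centred at about (589,142). I'm descending with a small sideways correction.

Request:
{"api": "arm_command", "payload": {"rows": [[[-0.004, -0.013, 0.1], [0, 0, -0.006]], [[-0.004, -0.013, 0.3], [0, 0, -0.006]], [[-0.004, -0.013, 0.4], [0, 0, -0.006]], [[-0.004, -0.013, 0.46], [0, 0, -0.006]], [[-0.004, -0.013, 0.5], [0, 0, -0.006]]]}}

```text
clock: 3.35
position: [587.9, 141.1, 72.6]
ee_rot: [0.947, -0.322, -0.001, 0.001]
contact_force: [-0.3, 0.0, -0.2]
gripper_width: 85.2
grasp_force: 0.0
```

```bash
python3 - <<'E'
from h import *
go((588.7,142,72),322.5)
im,W=cloud('wrist'); cv2.imwrite('pics/w2.png',im)
b,g,r=[im[...,i].astype(int) for i in range(3)]
m=(r>1.8*g+10)&(r>1.8*b+10)&(np.hypot(W[...,0]-589,W[...,1]-142)<40)&(abs(W[...,2]-106)<4)
P=W[m][:,:2]; a=np.radians(142.5); u=P@[np.cos(a),np.sin(a)]; v=P@[-np.sin(a),np.cos(a)]
l,h=np.percentile(u,[2,98]);p,q=np.percentile(v,[2,98]); U,V=(l+h)/2,(p+q)/2
print(m.sum(),h-l,q-p,U*np.cos(a)-V*np.sin(a),U*np.sin(a)+V*np.cos(a), np.nanmedian(W[m][:,2]))
E
```

```text
t 3.35 pos [587.9 141.1  72.6] yaw 322.4 j [ 0.5   0.5  -0.24 -0.   -0.83  0.41] w 85.2 | shift [ 0.0005 -0.0048  0.0024] turn [ 0.0007  0.0003 -0.0003]
5056 52.382150094749704 12.908987173522576 589.8383248829489 141.66456310395876 106.52633657084289
```

View pics/w2.png

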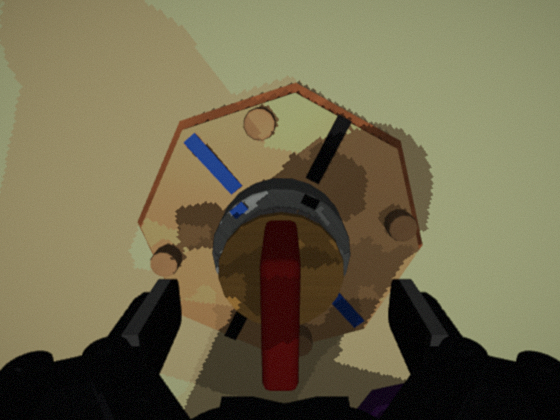

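The wing is at column 280 and the middle of the fingers at about 285, roughly 1.7 mm off. I'm correcting that and closing.

Request:
{"api": "arm_command", "payload": {"rows": [[[0.003, -0.007, 0.002], [0, 0, 0]], [[0.003, -0.007, 0.002], [0, 0, 0]], [[0.003, -0.007, 0.002], [0, 0, 0]], [[0.003, -0.007, 0.002], [0, 0, 0]], [[0.003, -0.007, 0.002], [0, 0, 0]]], "grip": 0}}

```text
clock: 3.9
position: [590.1, 142.1, 74.5]
ee_rot: [0.947, -0.321, 0.0, 0.0]
contact_force: [-2.2, -5.5, 5.8]
gripper_width: 13.0
grasp_force: 61.0
```

Request:
{"api": "arm_command", "payload": {"rows": [[[0, 0, 0], [0, 0, 0]], [[0, 0, 0], [0, 0, 0]], [[0, 0, 0], [0, 0, 0]], [[0, 0, 0], [0, 0, 0]]]}}

```text
clock: 4.3
position: [590.1, 142.0, 74.6]
ee_rot: [0.947, -0.321, 0.0, 0.0]
contact_force: [-2.9, -1.7, 5.3]
gripper_width: 13.1
grasp_force: 59.5
```

```bash
python3 -c "
from h import *
go((589,142,72),322.5); s=arm.read_state(); print(s['contact_force'],s['wrist_torque'],s['grasp_force'])"
```

```text
t 4.3 pos [590.1 142.   74.6] yaw 322.5 j [ 0.5   0.5  -0.23  0.   -0.84  0.41] w 13.1 | shift [-0.0033  0.0026  0.0103] turn [ 0.0002 -0.0001  0.0002]
[-2.9115701  -1.65634247  5.33608363] [-5.29512451e-01  6.82091775e-01 -2.72026990e-04] 59.534912109375
```

Request:
{"api": "arm_command", "payload": {"rows": [[[0, 0, 0], [0, 0, -0.045]], [[0, 0, 0], [0, 0, -0.09]], [[0, 0, 0], [0, 0, -0.135]], [[0, 0, 0], [0, 0, -0.18]], [[0, 0, 0], [0, 0, -0.222]]]}}

```text
clock: 4.8
position: [590.3, 143.1, 73.0]
ee_rot: [1.0, 0.024, 0.0, -0.001]
contact_force: [0.1, 2.1, -2.5]
gripper_width: 13.4
grasp_force: 58.5
```

Request:
{"api": "arm_command", "payload": {"rows": [[[0, 0, 0], [0, 0, 0]], [[0, 0, 0], [0, 0, 0]]]}}

```text
clock: 5.0
position: [590.3, 143.1, 73.2]
ee_rot: [1.0, 0.02, 0.0, -0.001]
contact_force: [0.9, 2.7, -3.4]
gripper_width: 13.2
grasp_force: 58.5
```

```bash
python3 - <<'E'
from h import *
go((589,142,64),362.5); s=arm.read_state(); print(s['contact_force'],s['wrist_torque'],s['grasp_force'])
im,W=cloud('wrist'); cv2.imwrite('pics/w3.png',im); wing(im,W)
E
```

```text
t 5.0 pos [590.3 143.1  73.2] yaw 2.3 j [ 0.5   0.51 -0.23 -0.   -0.83  1.11] w 13.2 | shift [-0.0053  0.0041  0.0369] turn [-0.0003 -0.0001 -0.0009]
[ 0.88629266  2.65103197 -3.36432899] [ 0.86829715 -0.16917129  0.00421964] 58.460649847984314
wing n 4780 ztop 106.8 c 589.9 142.8 size 55 14 yaw deg 2.5
blue n 1010 yaw 3.3 thru [646.1 145.1]
nut bbox [575. 107.] [625. 178.]
```

View pics/w3.png

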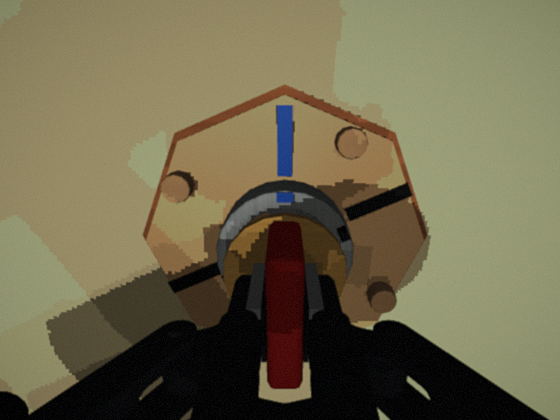

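The wing (column 285) is in line with the blue mark (column 285). I'm lowering it about 10 mm.

Request:
{"api": "arm_command", "payload": {"rows": [[[0, 0, 0.012], [0, 0, 0]], [[0, 0, 0.024], [0, 0, 0]], [[0, 0, 0.034], [0, 0, 0]], [[0, 0, 0.042], [0, 0, 0]], [[0, 0, 0.042], [0, 0, 0]]]}}

```text
clock: 5.55
position: [590.4, 143.0, 64.6]
ee_rot: [1.0, 0.022, 0.0, -0.0]
contact_force: [-2.5, 5.8, 4.0]
gripper_width: 13.1
grasp_force: 59.8
```

```bash
python3 - <<'E'
from h import *
go((589,142,64),362.5); s=arm.read_state(); print(s['contact_force'],s['wrist_torque'],s['grasp_force'])
im,W=cloud('wrist'); wing(im,W)
E
```

```text
t 5.55 pos [590.4 143.   64.6] yaw 2.5 j [ 0.5   0.52 -0.24 -0.   -0.81  1.11] w 13.1 | shift [-0.0056  0.0037  0.0024] turn [-0.0001 -0.0003  0.0001]
[-2.47768271  5.76497572  4.03281733] [ 1.60885324  0.94653868 -0.09066784] 59.78032886981964
wing n 4793 ztop 98.2 c 589.8 142.7 size 56 14 yaw deg 2.5
blue n 1110 yaw 2.9 thru [646.2 145. ]
nut bbox [567. 107.] [625. 178.]
```

Request:
{"api": "arm_command", "payload": {"rows": [[[0, 0, 0.01], [0, 0, 0]], [[0, 0, 0.01], [0, 0, 0]], [[0, 0, 0.01], [0, 0, 0]]]}}

```text
clock: 5.9
position: [590.5, 143.0, 64.4]
ee_rot: [1.0, 0.022, 0.001, -0.0]
contact_force: [-6.1, 4.9, 14.9]
gripper_width: 13.0
grasp_force: 61.3
```

```bash
python3 - <<'E'
from h import *
go((589,142,64),296.5); s=arm.read_state(); print(s['contact_force'],s['wrist_torque'],s['grasp_force'])
im,W=cloud('wrist'); wing(im,W)
E
```

```text
t 5.9 pos [590.5 143.   64.4] yaw 2.6 j [ 0.5   0.52 -0.24  0.   -0.81  1.11] w 13.0 | shift [-0.006   0.0037  0.0015] turn [-0.0004 -0.0004  0.3669]
[-6.10637072  4.93851432 14.85021255] [ 1.5190923   2.16938063 -0.06944574] 61.30494296550751
wing n 4804 ztop 97.9 c 590.0 142.8 size 56 14 yaw deg 2.4
blue n 1096 yaw 2.5 thru [646.4 145. ]
nut bbox [568. 107.] [625. 178.]
```

It has bottomed in the thread start. Now I'm driving forward.

Request:
{"api": "arm_command", "payload": {"rows": [[[0, 0, -0.005], [0, 0, 0.04]], [[0, 0, -0.005], [0, 0, 0.08]], [[0, 0, -0.005], [0, 0, 0.12]], [[0, 0, -0.005], [0, 0, 0.16]], [[0, 0, -0.005], [0, 0, 0.2]]]}}

```text
clock: 6.45
position: [590.1, 142.0, 62.4]
ee_rot: [0.957, -0.291, 0.0, 0.0]
contact_force: [-0.4, 1.1, -2.5]
gripper_width: 13.2
grasp_force: 58.9
```

```bash
python3 - <<'E'
from h import *
go((589,142,64),296.5); s=arm.read_state(); print(s['contact_force'],s['wrist_torque'],s['grasp_force'])
im,W=cloud('wrist'); wing(im,W)
E
```

```text
t 6.45 pos [590.1 142.   62.4] yaw 326.2 j [ 0.5   0.52 -0.24  0.   -0.81  0.48] w 13.2 | shift [-0.0035  0.0025 -0.0065] turn [ 1.00e-04 -1.00e-04  1.65e-01]
[-0.39782345  1.12588115 -2.49313962] [ 0.64800148 -0.10984828  0.04177376] 58.88718008995056
wing n 4805 ztop 95.7 c 589.6 142.4 size 14 56 yaw deg 146.2
blue n 1095 yaw 3.6 thru [645.3 144.8]
nut bbox [556. 107.] [625. 178.]
```

Request:
{"api": "arm_command", "payload": {"rows": [[[0, 0, 0], [0, 0, 0.04]], [[0, 0, 0], [0, 0, 0.08]], [[0, 0, 0], [0, 0, 0.12]], [[0, 0, 0.004], [0, 0, 0.16]], [[0, 0, 0.008], [0, 0, 0.165]]]}}

```text
clock: 7.0
position: [589.6, 141.4, 59.8]
ee_rot: [0.852, -0.524, -0.0, 0.001]
contact_force: [-2.5, -0.5, 3.6]
gripper_width: 13.2
grasp_force: 59.6
```

Request:
{"api": "arm_command", "payload": {"rows": [[[0, 0, 0.008], [0, 0, 0]], [[0, 0, 0.016], [0, 0, 0]], [[0, 0, 0.016], [0, 0, 0]]]}}

```text
clock: 7.3
position: [589.7, 141.5, 59.6]
ee_rot: [0.853, -0.522, 0.0, 0.001]
contact_force: [-7.6, -1.9, 16.6]
gripper_width: 13.0
grasp_force: 61.6
```

```bash
python3 - <<'E'
from h import *
go((589,142,58),296.5); s=arm.read_state(); print(s['contact_force'],s['wrist_torque'],s['grasp_force'])
im,W=cloud('wrist'); wing(im,W); cv2.imwrite('pics/w4.png',im)
E
```

```text
t 7.3 pos [589.7 141.5  59.6] yaw 297.1 j [ 0.5   0.52 -0.25  0.   -0.8  -0.03] w 13.0 | shift [-0.0031  0.0015  0.0064] turn [ 0.0005 -0.0005  0.0032]
[-7.60375916 -1.89128428 16.61811238] [-0.20419764  2.49393434  0.00338523] 61.559436321258545
wing n 4767 ztop 93.3 c 589.5 142.2 size 14 56 yaw deg 116.3
blue n 1638 yaw 2.4 thru [599.4 143. ]
nut bbox [554. 107.] [625. 174.]
```

View pics/w4.png

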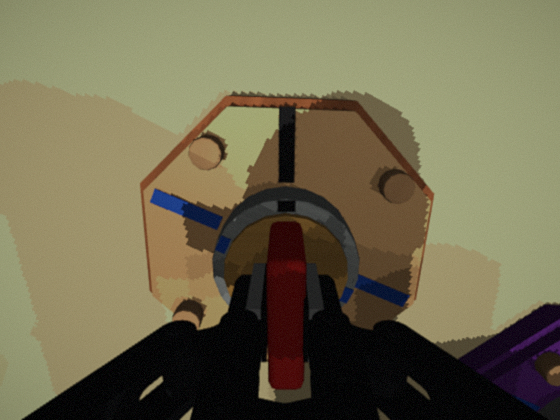

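The wing (column 286) is in line with the black mark (column 287). It has sunk 13.5 mm or more and is hard on the nut. I'm easing off, letting go and lifting.

Request:
{"api": "arm_command", "payload": {"rows": [[[0, 0, -0.016], [0, 0, 0]], [[0, 0, -0.016], [0, 0, 0]]]}}

```text
clock: 7.55
position: [589.5, 141.5, 60.1]
ee_rot: [0.852, -0.523, -0.0, 0.001]
contact_force: [-1.4, -1.5, -4.2]
gripper_width: 13.0
grasp_force: 58.8
```

Request:
{"api": "arm_command", "payload": {"rows": [[[0, 0, 0], [0, 0, 0]], [[0, 0, 0], [0, 0, 0]], [[0, 0, 0], [0, 0, 0]], [[0, 0, 0], [0, 0, 0]], [[0, 0, 0], [0, 0, 0]]], "grip": 0.8}}

```text
clock: 8.05
position: [590.4, 142.5, 60.0]
ee_rot: [0.852, -0.524, 0.0, -0.0]
contact_force: [-0.5, 0.6, 0.3]
gripper_width: 68.5
grasp_force: 0.0
```

Request:
{"api": "arm_command", "payload": {"rows": [[[0, 0, -0.05], [0, 0, 0]], [[0, 0, -0.2], [0, 0, 0]], [[0, 0, -0.4], [0, 0, 0]], [[0, 0, -0.5], [0, 0, 0]], [[0, 0, -0.5], [0, 0, 0]]]}}

```text
clock: 8.55
position: [592.9, 143.4, 191.6]
ee_rot: [0.852, -0.524, 0.004, -0.005]
contact_force: [-0.6, 0.1, -0.9]
gripper_width: 68.4
grasp_force: 0.0
```

```bash
python3 - <<'E'
from h import *
go((589,142,58),296.5)
for n in ['scene','wrist']:
    im,W=cloud(n); wing(im,W); cv2.imwrite(f'pics/{n}5.png',im)
E
```

```text
t 8.55 pos [592.9 143.4 191.6] yaw 296.8 j [ 0.5   0.38 -0.1   0.   -1.08 -0.04] w 68.4 | shift [-0.0027  0.0229  0.5342] turn [-0.0038 -0.0004  0.0019]
wing n 206 ztop 92.9 c 578.7 136.3 size 39 56 yaw deg 117.5
blue n 75 yaw 3.5 thru [644.4 145.1]
nut bbox [558. 107.] [626. 178.]
wing n 1422 ztop 91.4 c 565.0 130.1 size 64 56 yaw deg 26.6
blue n 630 yaw 2.4 thru [593.1 142.2]
nut bbox [552. 106.] [623. 177.]
```

View pics/wrist5.png

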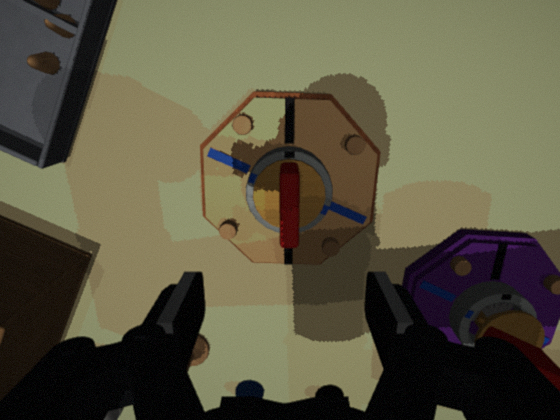

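View pics/scene5.png

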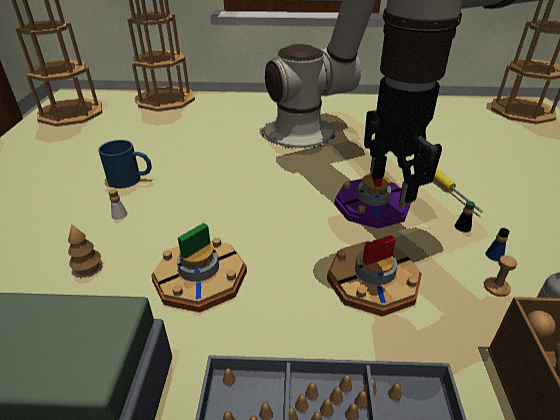

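The wing (column 289) lines up with the black marks and the flange is down on the nut. The green screw hasn't moved and the gripper is clear of everything.

```bash
python3 -c "
from bench import arm
print(arm.job_done())"
```

```text
the job is handed in; nothing more can be done
None
```

I turned the red wing screw back, dropped it into the thread start, drove it to the black home marks with its flange down on the nut, and let go; the green screw was not touched, and the job is handed in (no verdict was returned).

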